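# Switch the skate grinder's selector with a screwdriver

## Task

Take the flat-bladed screwdriver from the wooden stand, set its blade into the slot of the larger slotted selector on top of the grey control box, and turn the selector a quarter turn clockwise, as far as its stop. Then put the screwdriver back upright in the stand hole it came from, fully seated, and let go.

Things in the scene. Friction and masses are not known exactly. Their poses are not given: they have to be found in the camera images.
- driver: Flat screwdriver, 0.14 kg, upright in a stand hole. Origin: middle of the blade's lower edge; z up the tool. Blade 5 mm thick (x), 20 wide (y), 24 long; shank 12 mm; round guard 54 mm wide at z 55-61 mm; black handle z 61-131 mm, rectangular, 26 mm (x) by 34 mm (y): grip it across x at z about 100. The other hole holds a bystander, a shorter awl with a round pear-shaped handle.
- stand: Fixed wooden stand. Origin: centre of its underside on the bench, z up. Top board 80 (x) by 190 mm (y), 10 thick, upper face 75 mm above the bench, with two through holes 34 mm wide, bevelled, centred at y = +45 and -45 mm. A tool's guard rests on the board, the driver's origin then 20 mm above the bench. The two tools swap holes at random.
- selector_slot (a point): Centre of the slot floor, 66 mm above the bench, of the larger aluminium disc (48 mm wide, top at 76 mm) on the fixed grey box (140 x 200 x 60 mm). z up on the turning axis, x along the slot, turning with it. Slot right across the disc, 10 mm deep, 8.5 wide at the floor, flaring to 18 at the top; blade play about 10 degrees. Not the small disc, 24 mm wide, slot too narrow.
- selector (a joint): Turning angle of the larger disc in rad: 0 at one stop, 1.57 at the other; it grows clockwise as seen from above. It starts near 0, stays where it is left and takes about 0.1 N m to turn.
Not all that is in view belongs to the job. What is shaped like the driver but red is not meant. What is shaped like the part that bears selector_slot but blue is not meant.

How it is judged:
By the outcome, as a careful person would: the job done as asked, in the order asked, and still so for the second after the job is handed in, with the robot touching nothing.
It also fails if it takes over 54 s, if anything falls off the work surface, if the arm or the gripper's body presses on something with over 40 N, if the wrist force passes 120 N, or if a joint passes its speed limit or range.

## Robot

A 6-joint arm with a two-finger parallel gripper is mounted at the origin on the work surface. World frame = base frame: x ahead of the robot, y to its left, z up, the work surface at z = 0. Lengths are in m, angles in rad, forces in N, time in s.
With the tool pointing down it reaches from about 0.425 to 0.95 m from the base axis. Payload 3.5 kg.
Tool frame: the origin (TCP) lies between the finger pads; the fingertips stand 17 mm ahead of it and the grasp point (between the pads) lies 2 mm behind it (ctrl.tip_reach is the distance from the TCP to the fingertips, in m); z points along the fingers, y is the direction in which the jaws open and shut (so a half turn about z gives the same grasp; the last joint's range is limited). The gripper opens to 85 mm and grips with 20 to 120 N. Pads are 22 mm wide; open, the fingers measure 114 mm over their backs; the gripper's body (76 mm by 85 mm) begins 54 mm behind the grasp point. The pads swing forward as they close: fully open they stand 13 mm farther back than shut.
Start: joints at [-1.432, 0.286, 1.577, -0, 1.279, -0.15], TCP at [0.192, -0.647, 0.248] pointing down, gripper open.
Joint ranges: [-2.77, 2.77], [-0.9, 2.22], [0.21, 2.48], [-1.53, 4.67], [0.24, 2.81], [-2.84, 2.84]. Speed limits (rad/s): [2.79, 2.79, 3.14, 3.14, 3.14, 3.14].

## Interface

Orientations are given as a unit quaternion [x, y, z, w].
In Python, from plant import monitor, imaging, workorder, ctrl gives the robot as it stands.
- The arm moves only by the tool send_rows, never from a script. Its argument "rows" is a list of rows, each a list of 4 numbers: the shift along the world's x, y, z normalised to -1 to 1, where 1 is 0.3 m, then the turn about the world's z normalised to -1 to 1, where 1 is 360 degrees. A call has 1 to 20 rows; each row is the pose to reach, as a shift and turn from the pose commanded when the call began, turning the shorter way round; what a row does not reach only later rows make up. A row lasts 1/8 s, in which the tool goes at most 62.5 mm and 10.7 degrees, less where a joint would pass 70% of its speed; a pose out of reach is approached as far as the arm can. A call with a number of a shift or a turn outside -1 to 1 is refused whole. A call with a gripper value outside its range is refused whole. "jaw" is the closure, from 0 (fully open) to 1 (shut), set as the call begins (left out, the last holds). The fingers move at their own pace and stop on an object; "newtons" is the grip in N (left out, the last holds). Time passes only in rows, so rows that repeat a pose let the fingers close. It gives the time, the measured TCP pose, the force and the opening at its end, in the units of the state.
- monitor.get_state(): the state, without advancing time (a new reading comes with each control period).
- imaging.read_camera(name): name is "scene" or "top"; returns the picture (400x640x3 uint8, red, green, blue); there is no depth.
- imaging.calibration(name): a dict with "intrinsics" (3x3 intrinsics, pixels), "dist_coeffs" ([k1, k2, p1, p2, k3] as OpenCV has them; the pictures are not rectified), "cam_to_world" (4x4, takes a point from camera to world coordinates). Camera axes: x right, y up, looking along -z (the intrinsics and any distortion apply to the point x, -y, -z); pixel columns grow to the right and rows downward; lengths in m; the calibration is good to about 2 mm. A picture is of the moment at which its call begins. calibration takes no time and is no camera call.
- workorder.sign_off(): hands the job in, once; it reports no verdict.
The state is a dict: "time": time; "qpos": joint angles; "dq": joint speeds; "joint_efforts": joint torques, N m; "eef_pos": TCP position; "tcp_rot": TCP orientation; "contact_force": force on the tool from outside, world axes, zero at the start; "wrist_torque": the same for the moment, N m; "opening": opening from 0.0 (shut) to 1.0 (fully open).
Only numpy, scipy, OpenCV 4.12 (cv2) and the standard library are available. Lean on these libraries where they do the work, as an engineer would, in place of code of your own. Each camera call takes 0.05 s, during which the arm holds its last target.

## Working session

There is one attempt and no reset: what is moved stays moved. The work goes in short steps, Python scripts to look and compute and a tool call to move; the robot and the scene stay as the last step left them, time stands still between calls to the robot, and variables do not carry over. Pictures are saved under pics/ and viewed, and the job is handed in when it is done.

Besides the shell and the picture viewer there is one more tool, called after ">>>" as name(argument=value, ...) on one line, values as JSON. send_rows: Moves the arm, as the interface text tells. Scaled input: -1 to 1 covers 0.3 m each way for a shift and 360 degrees each way for a turn. Its arguments: {"type":"object","properties":{"rows":{"type":"array"},"jaw":{"type":"number"},"newtons":{"type":"number"}},"required":["rows"]}

```bash
ls; mkdir -p pics; python3 - <<'E'
from plant import monitor, imaging, workorder, ctrl
import cv2
for n in ("scene","top"):
    im=imaging.read_camera(n); cv2.imwrite(f"pics/{n}0.png",im[:,:,::-1])
    c=imaging.calibration(n); print(n,c)
s=monitor.get_state(); print(s, ctrl.tip_reach)
E
```

```text
pics
scene {'intrinsics': array([[452.38167969,   0.        , 319.88249484],
       [  0.        , 452.38167969, 199.93461958],
       [  0.        ,   0.        ,   1.        ]]), 'dist_coeffs': array([-0.04331652,  0.        ,  0.        ,  0.        ,  0.        ]), 'cam_to_world': array([[-0.28539187, -0.52338399,  0.80288273,  1.43156211],
       [ 0.95840462, -0.15888669,  0.23709831,  0.40959651],
       [ 0.00347392,  0.83715245,  0.5469586 ,  0.73046429],
       [ 0.        ,  0.        ,  0.        ,  1.        ]])}
top {'intrinsics': array([[369.84214976,   0.        , 320.43729657],
       [  0.        , 369.84214976, 200.95167436],
       [  0.        ,   0.        ,   1.        ]]), 'dist_coeffs': array([0.00119904, 0.        , 0.        , 0.        , 0.        ]), 'cam_to_world': array([[ 0.01543923,  0.99835549, -0.05520824,  0.40709517],
       [-0.99987724,  0.01556306,  0.00181363,  0.12693983],
       [ 0.00266986,  0.05517346,  0.99847321,  1.05909098],
       [ 0.        ,  0.        ,  0.        ,  1.        ]])}
{'time': 0.1, 'qpos': array([-1.43198056e+00,  2.87068439e-01,  1.57804842e+00,  1.07311960e-05,
        1.27862207e+00, -1.50025534e-01]), 'dq': array([ 0.00058237, -0.00148075, -0.0035999 , -0.00075146,  0.000108  ,
       -0.00017953]), 'joint_efforts': array([ 4.48259652e-04, -4.07297158e+01, -2.93700349e+01, -1.49346347e-04,
        3.40595667e-03,  1.50040040e-05]), 'eef_pos': array([ 0.19220261, -0.64646308,  0.24708159]), 'tcp_rot': array([ 9.89589105e-01,  1.43917519e-01,  1.11512242e-05, -1.07308925e-03]), 'contact_force': array([-0.23778303,  0.69634686, -0.60659951]), 'wrist_torque': array([-0.00287703,  0.00926145, -0.024321  ]), 'opening': 1.0025464089186433} 0.017
```

View pics/scene0.png

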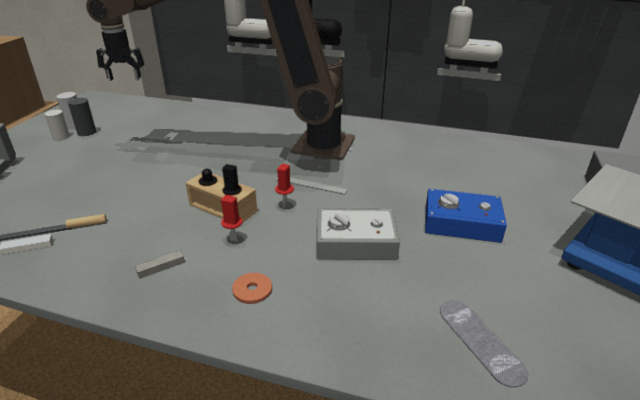

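View pics/top0.png

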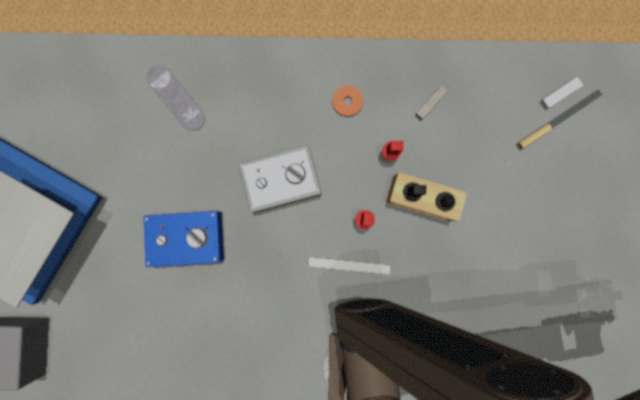

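The scene view shows the driver's black handle at about (231,178), the awl at (207,178) and the grey box at (357,233). In the top view the stand is at about (428,197), with the driver in the left hole (413,190), and the larger disc is at about (295,174). Next I'll zoom in.

```bash
python3 - <<'E'
import cv2
a=cv2.imread("pics/top0.png"); 
x=cv2.resize(a[160:235,375:480],None,fx=7,fy=7,interpolation=cv2.INTER_CUBIC); cv2.imwrite("pics/z1.png",x)
x=cv2.resize(a[140:215,235:325],None,fx=8,fy=8,interpolation=cv2.INTER_CUBIC); cv2.imwrite("pics/z2.png",x)
a=cv2.imread("pics/scene0.png"); 
x=cv2.resize(a[155:225,180:265],None,fx=8,fy=8,interpolation=cv2.INTER_CUBIC); cv2.imwrite("pics/z3.png",x)
x=cv2.resize(a[200:265,310:405],None,fx=8,fy=8,interpolation=cv2.INTER_CUBIC); cv2.imwrite("pics/z4.png",x)
E
```

```text
(no output)
```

View pics/z1.png

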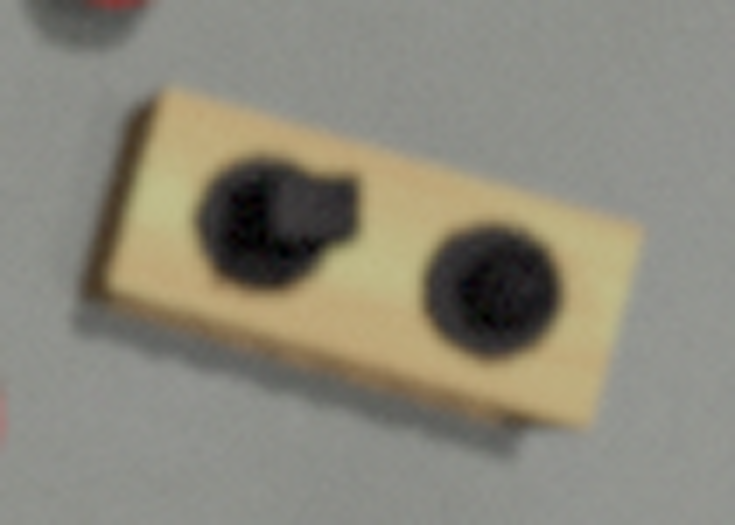

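View pics/z2.png

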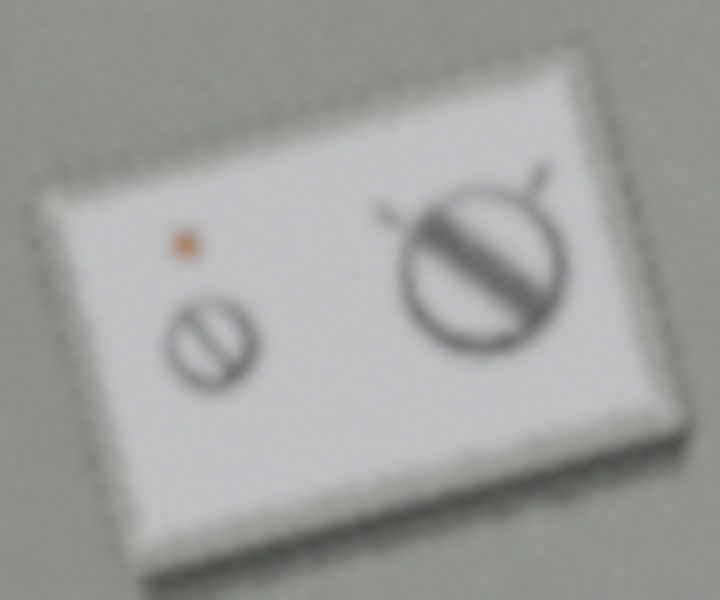

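View pics/z3.png

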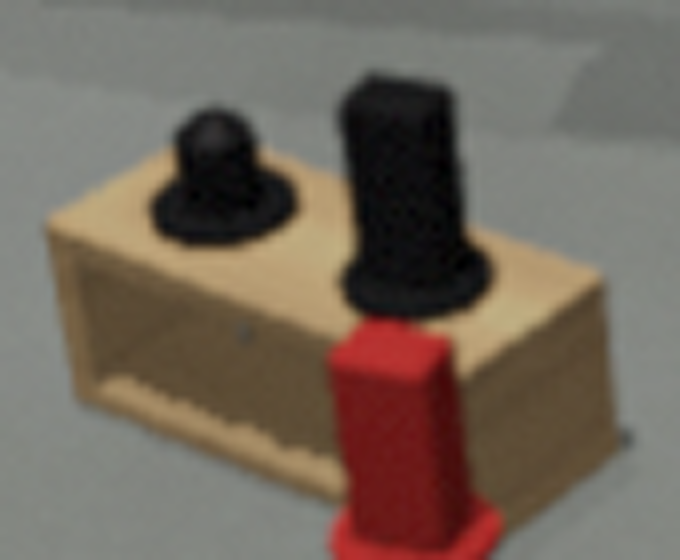

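View pics/z4.png

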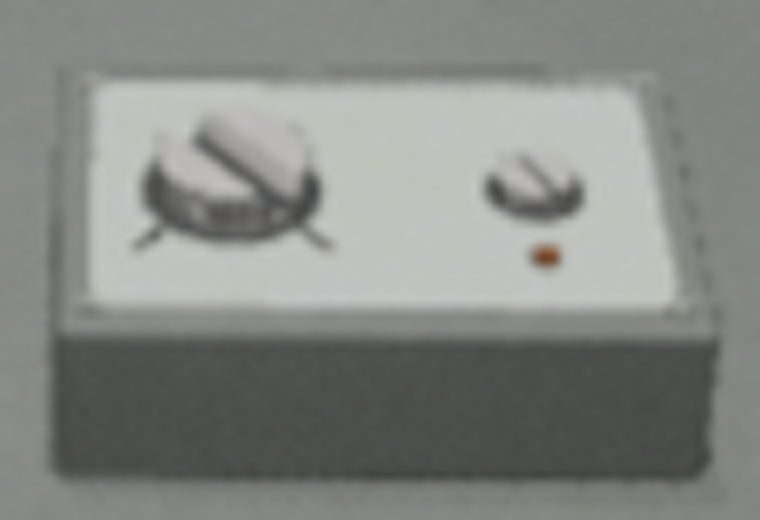

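```bash
cat > h.py <<'E'
import numpy as np, cv2
from plant import imaging
def ray(n,px):
    c=imaging.calibration(n); T=c["cam_to_world"]
    p=cv2.undistortPoints(np.array(px,float).reshape(-1,1,2),c["intrinsics"],c["dist_coeffs"]).reshape(-1,2)
    d=np.c_[p[:,0],-p[:,1],-np.ones(len(p))]@T[:3,:3].T
    return T[:3,3],d
def plane(n,px,z):
    o,d=ray(n,px); return o+d*((z-o[2])/d[:,2])[:,None]
def proj(n,P):
    c=imaging.calibration(n); T=c["cam_to_world"]
    q=(np.array(P,float).reshape(-1,3)-T[:3,3])@T[:3,:3]
    q=q*[1,-1,-1]
    return cv2.projectPoints(q,np.zeros(3),np.zeros(3),c["intrinsics"],c["dist_coeffs"])[0].reshape(-1,2)
E
python3 - <<'E'
import cv2,numpy as np
from h import *
a=cv2.imread("pics/top0.png"); s=cv2.imread("pics/scene0.png")
# stand: wood mask
hsv=cv2.cvtColor(a,cv2.COLOR_BGR2HSV)
m=cv2.inRange(hsv,(8,60,110),(35,255,255)); m[:160]=0; m[240:]=0; m[:,:375]=0; m[:,480:]=0
cs,_=cv2.findContours(m,cv2.RETR_EXTERNAL,cv2.CHAIN_APPROX_NONE); c=max(cs,key=cv2.contourArea)
P=plane("top",c.reshape(-1,2),0.075)[:,:2]*1000
r=cv2.minAreaRect(P.astype(np.float32)); print("stand",r, cv2.boxPoints(r))
# disc: dark ring / slot ; box white label
g=cv2.cvtColor(a,cv2.COLOR_BGR2GRAY)
# dark blobs in stand
m=(g<75).astype(np.uint8); m[:160]=0; m[240:]=0; m[:,:385]=0; m[:,470:]=0
n,l,st,ce=cv2.connectedComponentsWithStats(m)
for i in range(1,n):
    if st[i,4]>30: print(st[i],ce[i],plane("top",ce[i],0.081))
x=a[170:210,395:465].astype(float); x=np.clip((x-5)*3.0,0,255).astype(np.uint8)
cv2.imwrite("pics/z5.png",cv2.resize(x,None,fx=11,fy=11,interpolation=cv2.INTER_CUBIC))
x=s[155:225,180:265].astype(float); x=np.clip((x-5)*4.0,0,255).astype(np.uint8)
cv2.imwrite("pics/z6.png",cv2.resize(x,None,fx=8,fy=8,interpolation=cv2.INTER_CUBIC))
E
```

```text
stand ((474.4757995605469, -159.83450317382812), (192.12350463867188, 88.80325317382812), 74.37303161621094) [[ 405.839    -240.38483 ]
 [ 491.35968  -264.30603 ]
 [ 543.1126    -79.28418 ]
 [ 457.59192   -55.362976]]
[387 176   9  27  53] [390.69811321 189.8490566 ] [[ 0.49359432 -0.06085204  0.081     ]]
[404 183  22  18 288] [413.66319444 191.45486111] [[ 0.49027306 -0.1218405   0.081     ]]
[436 193  19  18 251] [444.80079681 201.19521912] [[ 0.46566798 -0.20444441  0.081     ]]
```

View pics/z5.png

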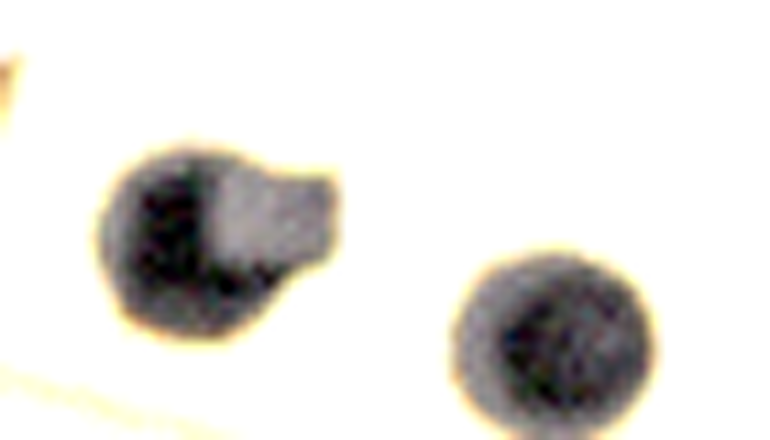

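View pics/z6.png

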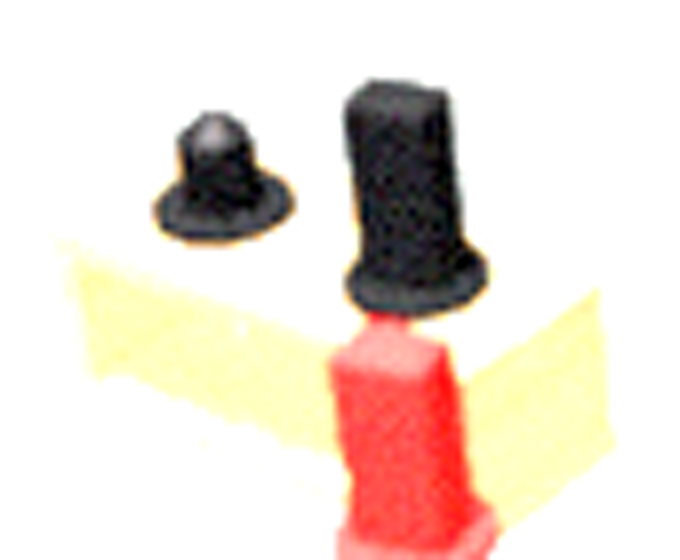

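Top zoom: the driver guard's circle is centred at about (412.5,191.5) px. The handle top is a rectangle near (419.4,189.3), with its long side nearly along the image columns. The awl is round, at (444.8,200.9). Next I'll refine the yaw and measure the disc.

```bash
python3 - <<'E'
import cv2,numpy as np
from h import *
a=cv2.imread("pics/top0.png"); s=cv2.imread("pics/scene0.png")
g=cv2.cvtColor(a,cv2.COLOR_BGR2GRAY).astype(np.float32)
np.set_printoptions(linewidth=200,precision=4,suppress=True)
print(g[181:202,402:428].astype(int))
print("guard",plane("top",[[412.5,191.5]],.081),"handle top",plane("top",[[419.4,189.3]],.151))
gs=cv2.cvtColor(s,cv2.COLOR_BGR2GRAY).astype(int)
print("disc region"); print(g[160:188,281:310].astype(int))
E
```

```text
[[171 170 169 171 172 165 163 157 151 145 142 146 149 150 158 162 167 168 168 167 166 167 163 164 164 162]
 [173 172 172 168 163 153 142 129 121 111 105 112 117 126 135 148 159 164 168 167 166 166 165 165 168 166]
 [173 172 170 160 142 128 104  93  81  73  73  77  78  84  96 116 137 149 157 160 157 161 159 159 164 166]
 [172 171 158 142 114  93  72  63  55  52  44  46  51  56  62  79  98 119 131 132 133 133 131 138 150 163]
 [172 162 142 113  81  64  52  49  47  48  31  37  44  48  57  59  64  79  84  90  94  91  92 103 132 161]
 [171 154 122  82  59  46  46  33  23  19  20  30  34  56  57  54  57  55  59  57  59  56  58  79 122 155]
 [168 144 101  70  50  39  24  23  20  14  16  31  39  54  59  57  56  60  53  53  52  45  50  67 118 156]
 [161 129  87  58  47  37   9  12   7   0   8  27  42  56  60  55  57  60  54  51  48  46  46  63 116 154]
 [149 107  69  55  47  31  19   6  10  10  13  28  46  57  58  58  58  56  49  49  51  50  51  70 119 158]
 [139  94  61  57  44  32  17  14  13   5   5  30  44  57  60  60  58  57  53  58  49  49  54  71 122 160]
 [130  83  58  55  39  28  16 
[... 3865 characters left out ...]
193 191 188 183 170 147 130 124 125 133 140 143 136 125 118 123 136 150 171 184 190 191 190 191 190 192]
 [191 191 191 193 191 191 189 182 171 158 141 129 127 128 125 123 123 130 146 161 174 183 190 191 191 192 190 192 192]
 [192 194 192 190 191 192 191 190 187 179 170 163 160 155 153 155 161 164 173 183 189 191 189 191 192 193 191 193 191]
 [191 191 191 191 191 191 192 192 191 188 186 184 182 178 177 180 182 186 186 189 189 190 193 191 191 192 192 192 192]
 [191 193 192 190 191 191 192 193 192 192 191 192 189 189 189 190 190 190 189 191 192 189 192 191 191 191 191 191 192]
 [189 191 193 192 192 189 192 191 192 190 190 192 190 192 192 191 191 192 189 192 192 192 193 192 192 191 193 192 191]]
```

```bash
python3 - <<'E'
import cv2,numpy as np
from h import *
np.set_printoptions(precision=4,suppress=True)
a=cv2.imread("pics/top0.png"); s=cv2.imread("pics/scene0.png")
g=cv2.cvtColor(a,cv2.COLOR_BGR2GRAY).astype(float)
print(proj("scene",[[.490,-.1185,.151],[.490,-.1185,.081]]))
c=np.array([294.8,173.4])
for R in (6,7,8):
    yy,xx=np.mgrid[0:400,0:640]; 
    w=np.clip(150-g,0,None)*(np.hypot(xx-c[0],yy-c[1])<R)
    W=w.sum(); m=np.array([(w*xx).sum(),(w*yy).sum()])/W
    C=np.cov(np.c_[xx.ravel(),yy.ravel()].T,aweights=w.ravel()); e,v=np.linalg.eigh(C); d=v[:,1]
    P=plane("top",[m-6*d,m,m+6*d],.070); dd=P[2]-P[0]
    print(R,m,P[1],np.degrees(np.arctan2(dd[1],dd[0])))
# box label outline: white mask
hsv=cv2.cvtColor(a,cv2.COLOR_BGR2HSV); 
m=((g>183)).astype(np.uint8); m[:140]=0;m[220:]=0;m[:,:235]=0;m[:,325:]=0
cs,_=cv2.findContours(m,cv2.RETR_EXTERNAL,cv2.CHAIN_APPROX_NONE); k=max(cs,key=cv2.contourArea)
P=plane("top",k.reshape(-1,2),0.06)[:,:2]*1000
print(cv2.minAreaRect(P.astype(np.float32)))
print("disc c",plane("top",[c],.076), proj("scene",[plane("top",[c],.076)[0]]))
gs=cv2.cvtColor(s,cv2.COLOR_BGR2GRAY)
print(gs[210:232,325:353])
# small-disc rough
E
```

```text
[[229.6589 165.4149]
 [232.3356 187.8785]]
6 [295.0127 173.0523] [0.5358 0.1947 0.07  ] 54.63669212202848
7 [295.099  173.1504] [0.5356 0.1944 0.07  ] 53.953572870177915
8 [295.036 173.101] [0.5357 0.1946 0.07  ] 53.77543656197035
((523.3258056640625, 238.68692016601562), (114.35322570800781, 174.81849670410156), 16.127422332763672)
disc c [[0.5341 0.1948 0.076 ]] [[339.1018 217.5778]]
[[175 176 176 175 175 174 176 175 175 176 176 176 176 175 174 175 175 169
  160 156 159 160 162 160 158 160 159 157]
 [194 194 193 193 193 193 193 194 193 193 193 193 194 194 193 193 192 189
  185 183 185 184 185 184 183 185 184 184]
 [193 194 194 193 194 193 193 194 194 194 193 194 194 194 193 193 193 193
  192 193 193 193 192 193 193 193 194 193]
 [193 194 194 193 194 192 193 193 193 192 189 189 190 190 190 189 190 192
  192 193 194 194 193 192 193 193 193 193]
 [193 192 193 193 194 193 193 193 193 189 177 174 179 184 187 188 187 187
  188 189 191 192 192 193 193 192 193 192]
 [191 192 192 193 192 193 193 194 194 178 159 159 167 175 184 187 186 185
  185 186 186 179 185 191 193 193 192 192]
 [192 192
[... 1163 characters left out ...]
194 193 182 151 109  83  88  97 109 134 119  90  86  87  96  90  99  94
   87 111 106  87  74  87 138 181 192 193]
 [193 194 194 185 144 100  83  89  95 118 116  95  87  88  95  95 103  99
   94 112 103  87  82 129 174 191 194 193]
 [192 193 192 175 131 125 120  98  89  94  99 100  94 100 103 102 107 101
   90  92  96 114 117 135 176 193 194 193]
 [193 191 171 130 111 160 174 155 141 121 101  96  92  96  97  99  95  93
  100 123 154 173 171 139 139 167 187 192]
 [191 172 139 147 166 187 194 187 183 175 167 153 144 146 148 145 145 158
  169 175 187 193 193 175 146 135 162 187]
 [193 179 170 184 193 194 195 194 194 194 194 186 183 184 184 184 184 189
  193 194 193 194 194 193 184 171 175 188]]
```

The estimates agree: the driver axis is at (0.490, -0.118) with its x along world x. The selector axis is at (0.535, 0.195) with the slot at about 54°. The box yaw of about 16° puts the end stop at about -29°. I'll move above the driver.

>>> send_rows(rows=[[0.1,0.18,0,0.02],[0.2,0.36,0,0.04],[0.3,0.54,0,0.06],[0.4,0.71,0,0.08],[0.5,0.89,0,0.104],[0.5,0.89,0,0.104]], jaw=0)

```text
time: 0.85
eef_pos: [0.3437, -0.3764, 0.2478]
tcp_rot: [0.89, 0.456, 0.0, -0.001]
contact_force: [-0.2, -1.2, -0.1]
opening: 1.001
```

>>> send_rows(rows=[[0.1,0.18,0,0.02],[0.2,0.36,0,0.04],[0.3,0.54,0,0.06],[0.4,0.71,0,0.08],[0.494,0.872,0,0.104],[0.494,0.872,0,0.104],[0.494,0.872,0,0.104],[0.494,0.872,0,0.104]])

```text
time: 1.85
eef_pos: [0.49, -0.1199, 0.2481]
tcp_rot: [0.699, 0.715, -0.0, -0.0]
contact_force: [-0.7, -0.1, -0.3]
opening: 1.004
```

>>> send_rows(rows=[[0,0.005,-0.06,0],[0,0.005,-0.12,0],[0,0.005,-0.18,0],[0,0.005,-0.24,0],[0,0.005,-0.24,0]])

```text
time: 2.48
eef_pos: [0.4892, -0.1163, 0.1738]
tcp_rot: [0.698, 0.716, -0.001, -0.002]
contact_force: [-0.5, -0.6, -0.4]
opening: 1.0
```

```bash
cat > pic.py <<'E'
import sys,cv2
from plant import imaging,monitor
# name cam x0 y0 x1 y1 f
n,cam,x0,y0,x1,y1,f=sys.argv[1:8]; x0,y0,x1,y1,f=map(int,(x0,y0,x1,y1,f))
im=imaging.read_camera(cam)[:,:,::-1]; cv2.imwrite(f"pics/{n}_full.png",im)
cv2.imwrite(f"pics/{n}.png",cv2.resize(im[y0:y1,x0:x1],None,fx=f,fy=f,interpolation=cv2.INTER_CUBIC))
s=monitor.get_state(); print({k:s[k].round(3) if hasattr(s[k],'round') else s[k] for k in ('time','qpos','eef_pos','tcp_rot','contact_force','wrist_torque','opening')})
E
python3 pic.py a1 scene 170 90 300 220 5
```

```text
{'time': 2.525, 'qpos': array([-0.435, -0.018,  2.055, -0.   ,  1.107, -0.46 ]), 'eef_pos': array([ 0.49 , -0.117,  0.175]), 'tcp_rot': array([ 0.698,  0.716, -0.   , -0.001]), 'contact_force': array([1.55 , 0.698, 0.401]), 'wrist_torque': array([0.004, 0.039, 0.013]), 'opening': 1.0006137024589994}
```

View pics/a1.png

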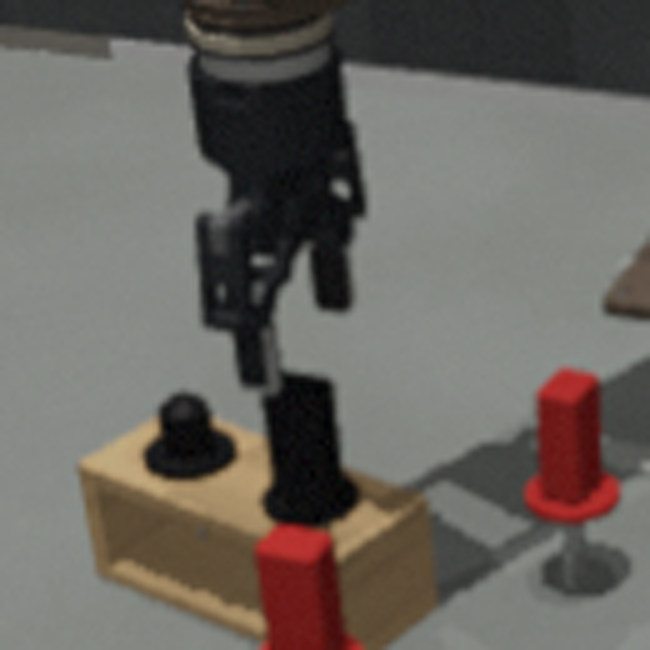

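Front and rear fingers straddle the handle, in x. I'll descend and close.

>>> send_rows(rows=[[0,-0.004,-0.05,0],[0,-0.004,-0.1,0],[0,-0.004,-0.15,0],[0,-0.004,-0.19,0],[0,-0.004,-0.19,0],[0,-0.004,-0.19,0]])

```text
time: 3.28
eef_pos: [0.4908, -0.1183, 0.1196]
tcp_rot: [0.698, 0.716, 0.0, 0.0]
contact_force: [0.3, -0.0, -0.0]
opening: 0.997
```

>>> send_rows(rows=[[0,0,0,0],[0,0,0,0],[0,0,0,0],[0,0,0,0],[0,0,0,0],[0,0,0,0],[0,0,0,0],[0,0,0,0]], jaw=1, newtons=60)

```text
time: 4.28
eef_pos: [0.4908, -0.1183, 0.1198]
tcp_rot: [0.698, 0.716, 0.0, 0.0]
contact_force: [-0.5, -0.1, 4.8]
opening: 0.303
```

```bash
python3 pic.py a2 scene 170 90 300 220 5
```

```text
{'time': 4.325, 'qpos': array([-0.438,  0.06 ,  2.09 , -0.   ,  0.991, -0.463]), 'eef_pos': array([ 0.491, -0.118,  0.12 ]), 'tcp_rot': array([0.698, 0.716, 0.   , 0.   ]), 'contact_force': array([1.478, 1.458, 5.589]), 'wrist_torque': array([ 0.001,  0.078, -0.018]), 'opening': 0.29873399910820686}
```

View pics/a2.png

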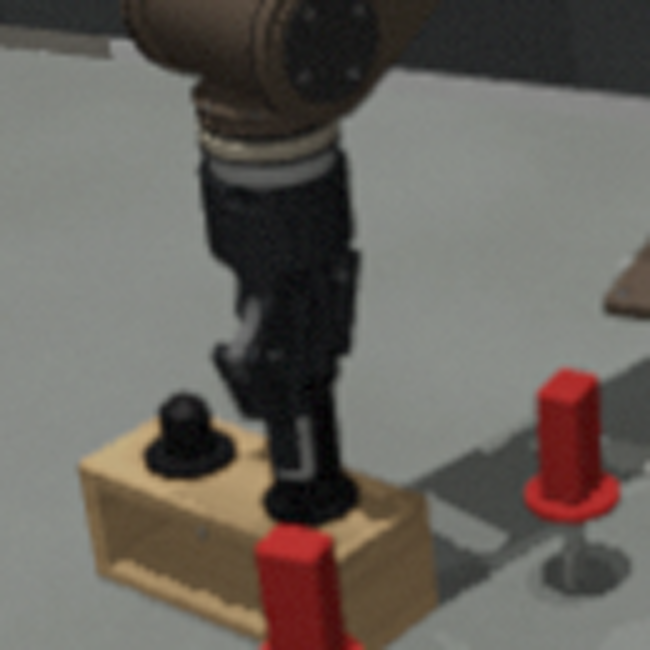

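The opening of 0.30 (25.6 mm) matches the 26 mm handle. The seat pose to return to is TCP (0.4908, -0.1183, 0.1198). I'll lift straight up.

>>> send_rows(rows=[[0,0,0.04,0],[0,0,0.1,0],[0,0,0.18,0],[0,0,0.26,0],[0,0,0.34,0],[0,0,0.42,0],[0,0,0.5,0],[0,0,0.5,0],[0,0,0.5,0]])

```text
time: 5.45
eef_pos: [0.4899, -0.1179, 0.2685]
tcp_rot: [0.698, 0.716, -0.0, -0.001]
contact_force: [0.3, -0.0, -1.9]
opening: 0.299
```

```bash
python3 pic.py a3 scene 170 50 300 180 5
```

```text
{'time': 5.5, 'qpos': array([-0.438, -0.112,  1.967,  0.   ,  1.289, -0.463]), 'eef_pos': array([ 0.49 , -0.118,  0.268]), 'tcp_rot': array([ 0.698,  0.716, -0.   , -0.001]), 'contact_force': array([-0.144,  0.73 , -2.06 ]), 'wrist_torque': array([ 0.048, -0.002,  0.003]), 'opening': 0.3013600912553639}
```

View pics/a3.png

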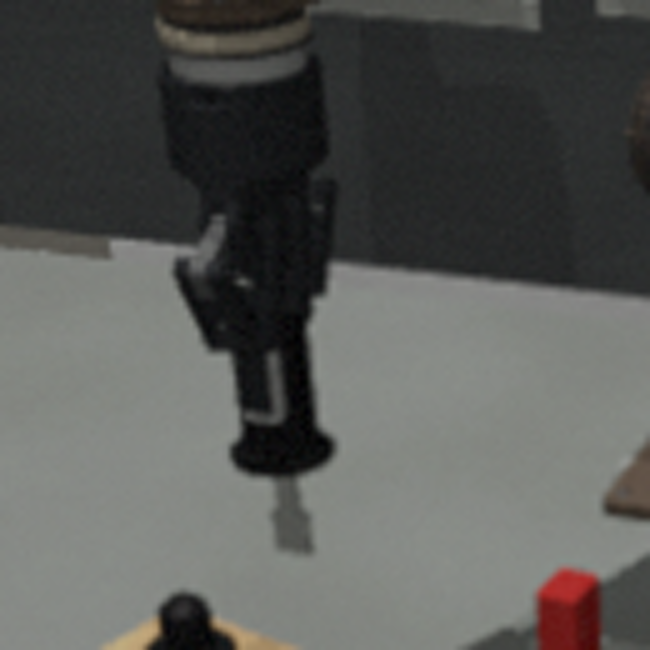

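The driver is out and hangs straight, with the blade below the guard at about (295,520) in the crop. I'll carry it to the selector and turn it by -37° so the blade lines up with the slot.

>>> send_rows(rows=[[0.01,0.07,0,-0.01],[0.03,0.18,0,-0.02],[0.045,0.3,0,-0.03],[0.06,0.42,0,-0.04],[0.075,0.54,0,-0.052],[0.09,0.66,0,-0.065],[0.105,0.78,0,-0.078],[0.12,0.88,0,-0.09],[0.135,0.96,0,-0.1],[0.145,1.0,0,-0.104],[0.145,1.0,0,-0.104]])

```text
time: 6.88
eef_pos: [0.5333, 0.1824, 0.2676]
tcp_rot: [0.891, 0.455, -0.001, -0.0]
contact_force: [0.4, 0.5, -1.7]
opening: 0.302
```

>>> send_rows(rows=[[0.004,0.04,-0.04,0],[0.004,0.042,-0.1,0],[0.004,0.042,-0.15,0],[0.004,0.042,-0.15,0],[0.004,0.042,-0.15,0]])

```text
time: 7.5
eef_pos: [0.5354, 0.1943, 0.2245]
tcp_rot: [0.891, 0.454, 0.0, 0.0]
contact_force: [0.5, 0.3, -1.5]
opening: 0.298
```

```bash
python3 pic.py b1 scene 270 130 400 260 5;  python3 pic.py b2 top 240 120 350 220 6
```

```text
{'time': 7.55, 'qpos': array([ 0.17 ,  0.076,  1.862, -0.   ,  1.202,  0.799]), 'eef_pos': array([0.536, 0.194, 0.225]), 'tcp_rot': array([0.891, 0.454, 0.001, 0.   ]), 'contact_force': array([-1.173, -0.604, -1.206]), 'wrist_torque': array([-0.003, -0.025,  0.002]), 'opening': 0.29900614035459916}
{'time': 7.6, 'qpos': array([ 0.17 ,  0.076,  1.862, -0.   ,  1.202,  0.799]), 'eef_pos': array([0.536, 0.194, 0.225]), 'tcp_rot': array([0.891, 0.454, 0.001, 0.   ]), 'contact_force': array([ 0.136,  0.199, -1.153]), 'wrist_torque': array([0.029, 0.022, 0.012]), 'opening': 0.30031470932158755}
```

View pics/b1.png

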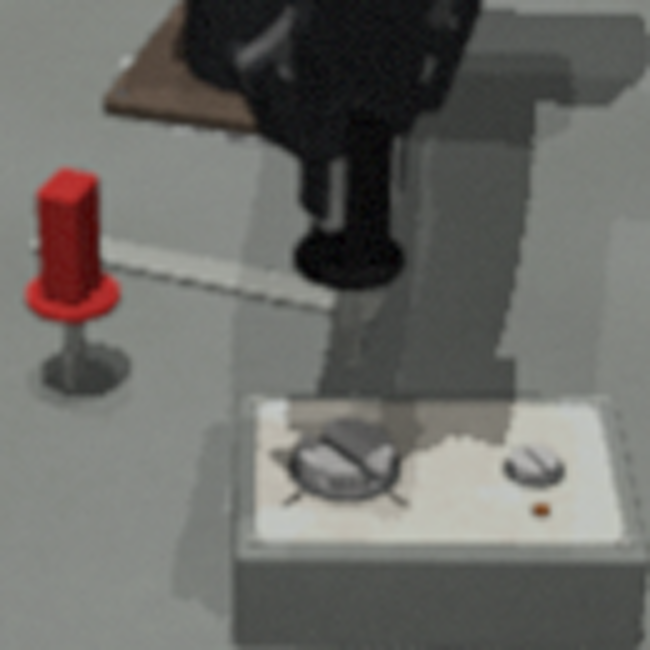

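View pics/b2.png

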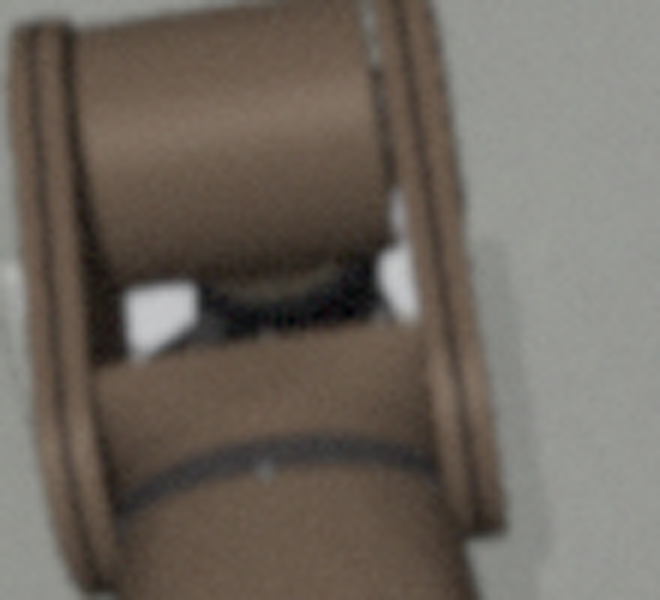

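>>> send_rows(rows=[[0,0,-0.03,0],[0,0,-0.07,0],[0,0,-0.11,0],[0,0,-0.15,0],[0,0,-0.15,0],[0,0,-0.15,0]])

```text
time: 8.35
eef_pos: [0.5354, 0.1945, 0.1795]
tcp_rot: [0.891, 0.454, 0.0, 0.0]
contact_force: [0.4, 0.1, -0.8]
opening: 0.301
```

```bash
python3 pic.py b3 scene 300 180 380 240 9; python3 -c "
from h import *
print(proj('scene',[[.5355,.1945,.183-.045],[.5355,.1945,.079],[.5355,.1945,.066],[.5355,.1945,.076]]))"
```

```text
{'time': 8.4, 'qpos': array([ 0.17 ,  0.123,  1.899, -0.   ,  1.119,  0.799]), 'eef_pos': array([0.536, 0.195, 0.18 ]), 'tcp_rot': array([0.891, 0.454, 0.   , 0.   ]), 'contact_force': array([ 0.347,  0.058, -2.487]), 'wrist_torque': array([-0.035, -0.019,  0.027]), 'opening': 0.3002413478653676}
[[339.52270245 196.9681644 ]
 [338.87689961 216.88097189]
 [338.73914635 221.11541745]
 [338.84496834 217.86292534]]
```

View pics/b3.png

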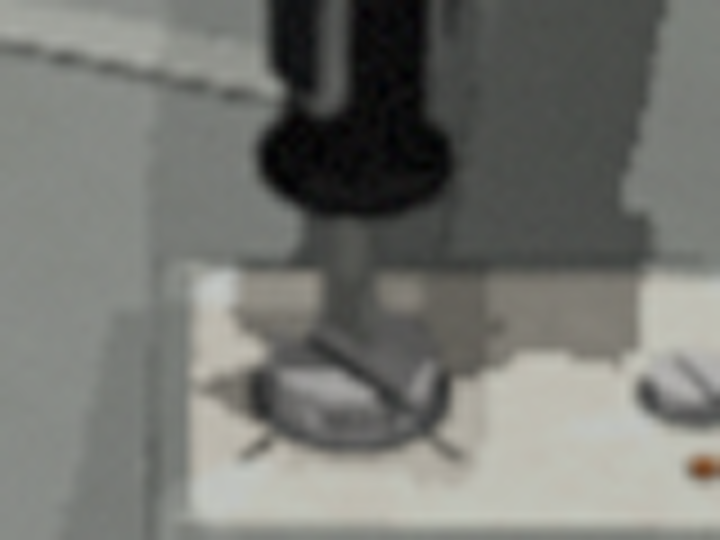

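Guard centre is within 0.5 px of prediction, and the disc is under it at about (338.7,218). I'll lower it slowly into the slot.

>>> send_rows(rows=[[0,0,-0.008,0],[0,0,-0.016,0],[0,0,-0.024,0],[0,0,-0.032,0],[0,0,-0.032,0]])

```text
time: 9.02
eef_pos: [0.535, 0.1944, 0.1693]
tcp_rot: [0.891, 0.454, -0.0, -0.0]
contact_force: [0.4, -0.2, -1.4]
opening: 0.298
```

>>> send_rows(rows=[[0,0,-0.004,0],[0,0,-0.008,0],[0,0,-0.011,0],[0,0,-0.011,0]])

```text
time: 9.52
eef_pos: [0.5351, 0.1945, 0.1663]
tcp_rot: [0.891, 0.454, -0.0, -0.0]
contact_force: [0.1, 0.5, -0.8]
opening: 0.301
```

```bash
python3 pic.py b4 scene 300 180 380 240 9
```

```text
{'time': 9.575, 'qpos': array([0.17 , 0.138, 1.909, 0.   , 1.095, 0.799]), 'eef_pos': array([0.535, 0.194, 0.166]), 'tcp_rot': array([ 0.891,  0.454, -0.   , -0.   ]), 'contact_force': array([ 0.558, -0.532, -1.431]), 'wrist_torque': array([ 0.   ,  0.021, -0.042]), 'opening': 0.29874212888161555}
```

View pics/b4.png

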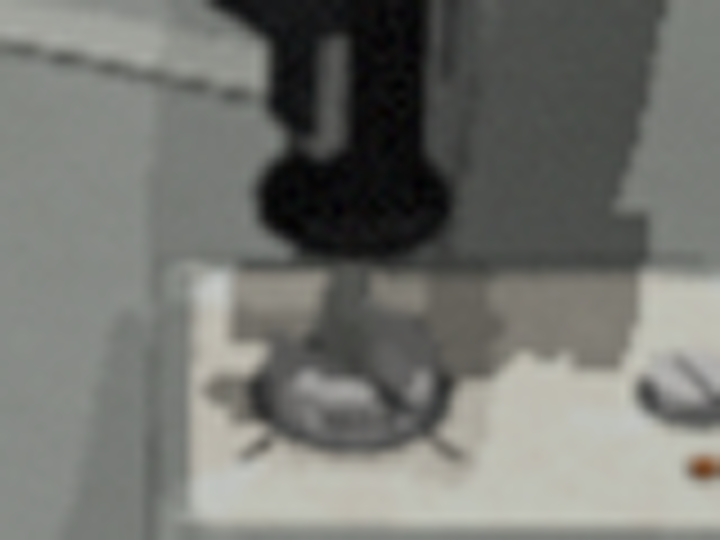

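The blade is at the slot floor without contact force. I'll turn it clockwise.

>>> send_rows(rows=[[0,0,0,-0.014],[0,0,0,-0.028],[0,0,0,-0.042],[0,0,0,-0.056],[0,0,0,-0.07],[0,0,0,-0.084],[0,0,0,-0.098],[0,0,0,-0.112],[0,0,0,-0.126],[0,0,0,-0.14],[0,0,0,-0.154],[0,0,0,-0.167],[0,0,0,-0.167]])

```text
time: 11.2
eef_pos: [0.535, 0.1947, 0.1665]
tcp_rot: [0.999, -0.053, -0.0, -0.0]
contact_force: [-0.4, 1.0, -0.4]
opening: 0.301
```

```bash
python3 pic.py b5 scene 300 180 380 240 9
```

```text
{'time': 11.25, 'qpos': array([0.171, 0.138, 1.909, 0.   , 1.096, 1.847]), 'eef_pos': array([0.535, 0.195, 0.166]), 'tcp_rot': array([ 0.999, -0.053, -0.   , -0.   ]), 'contact_force': array([-0.649,  0.47 , -0.847]), 'wrist_torque': array([0.159, 0.132, 0.096]), 'opening': 0.30071219988720727}
```

View pics/b5.png

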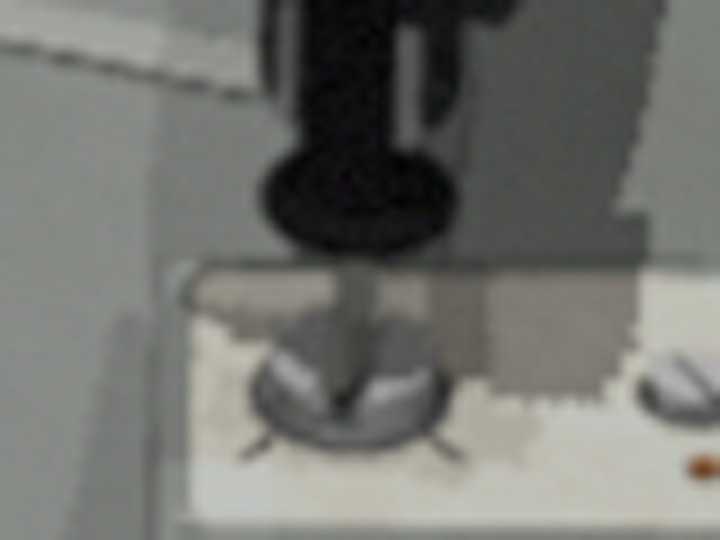

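The slot has turned and its near end is now at about (338,224). Wrist torque is 0.1 N m, as expected. I'll keep turning toward the stop.

>>> send_rows(rows=[[0,0,0,-0.012],[0,0,0,-0.024],[0,0,0,-0.036],[0,0,0,-0.048],[0,0,0,-0.06],[0,0,0,-0.07],[0,0,0,-0.08],[0,0,0,-0.08]])

```text
time: 12.25
eef_pos: [0.535, 0.195, 0.1665]
tcp_rot: [0.954, -0.299, -0.0, -0.001]
contact_force: [-0.9, 2.6, -1.2]
opening: 0.303
```

```bash
python3 pic.py b6 scene 300 180 380 240 9
```

```text
{'time': 12.3, 'qpos': array([1.710e-01, 1.380e-01, 1.908e+00, 2.000e-03, 1.095e+00, 2.349e+00]), 'eef_pos': array([0.535, 0.195, 0.166]), 'tcp_rot': array([ 0.954, -0.299, -0.   , -0.001]), 'contact_force': array([-1.024,  3.214, -1.725]), 'wrist_torque': array([0.549, 0.126, 0.112]), 'opening': 0.29936024153435875}
```

View pics/b6.png

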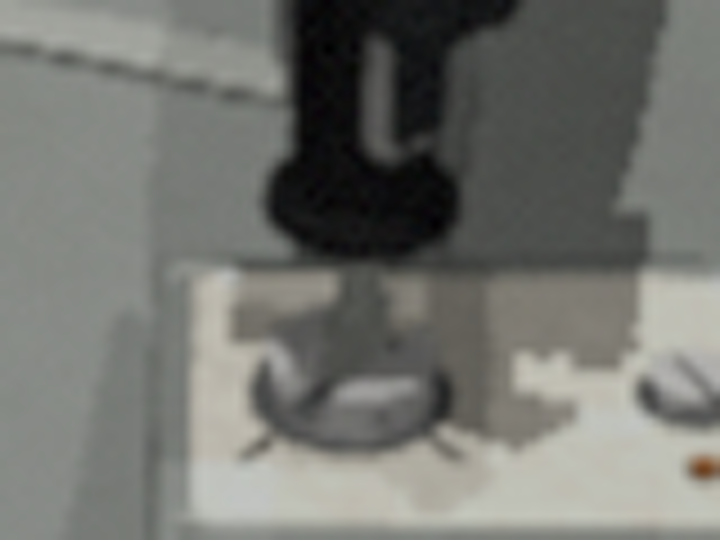

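>>> send_rows(rows=[[0,0,0,-0.005],[0,0,0,-0.01],[0,0,0,-0.014],[0,0,0,-0.014]])

```text
time: 12.8
eef_pos: [0.5357, 0.1945, 0.1665]
tcp_rot: [0.94, -0.342, 0.001, -0.0]
contact_force: [0.7, 2.6, -2.6]
opening: 0.301
```

```bash
python3 pic.py b7 scene 300 180 380 240 9
```

```text
{'time': 12.85, 'qpos': array([ 0.17 ,  0.138,  1.908, -0.   ,  1.094,  2.439]), 'eef_pos': array([0.536, 0.194, 0.167]), 'tcp_rot': array([ 0.94 , -0.342,  0.001, -0.   ]), 'contact_force': array([ 1.034,  2.904, -2.029]), 'wrist_torque': array([ 0.715, -0.29 ,  0.061]), 'opening': 0.3004047080484557}
```

>>> send_rows(rows=[[0,0,0,-0.005],[0,0,0,-0.01],[0,0,0,-0.014],[0,0,0,-0.014]])

```text
time: 13.35
eef_pos: [0.5355, 0.1945, 0.1666]
tcp_rot: [0.924, -0.383, 0.001, -0.0]
contact_force: [2.4, 2.6, -2.7]
opening: 0.296
```

```bash
python3 pic.py b8 scene 300 180 380 240 9
```

```text
{'time': 13.4, 'qpos': array([ 0.17 ,  0.138,  1.908, -0.   ,  1.094,  2.527]), 'eef_pos': array([0.536, 0.194, 0.167]), 'tcp_rot': array([ 0.924, -0.383,  0.001, -0.   ]), 'contact_force': array([ 2.512,  3.114, -2.585]), 'wrist_torque': array([ 0.765, -0.634,  0.228]), 'opening': 0.29518113404416757}
```

View pics/b8.png

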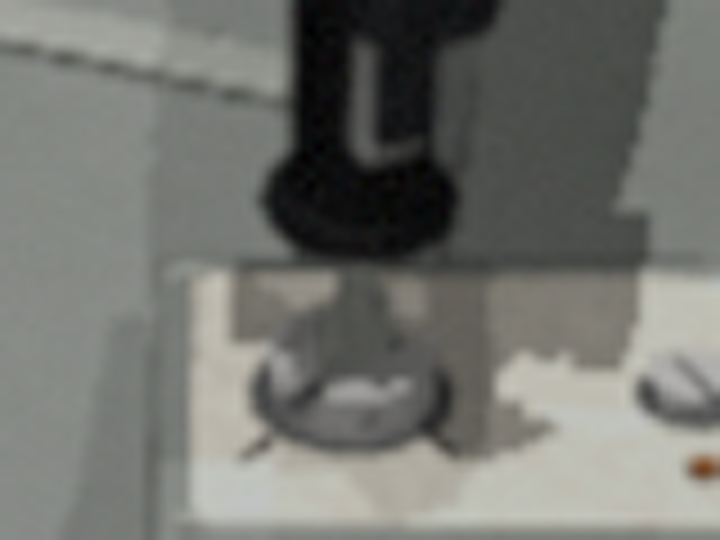

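Torque has risen to 0.23 N m, so this is likely the stop. A bit more turn should confirm it.

>>> send_rows(rows=[[0,0,0,-0.004],[0,0,0,-0.008],[0,0,0,-0.011],[0,0,0,-0.011]])

```text
time: 13.9
eef_pos: [0.5354, 0.1945, 0.1666]
tcp_rot: [0.91, -0.414, 0.0, -0.0]
contact_force: [3.8, 3.3, -1.7]
opening: 0.296
```

```bash
python3 pic.py b9 scene 300 180 380 240 9
```

```text
{'time': 13.95, 'qpos': array([ 0.17 ,  0.138,  1.908, -0.   ,  1.095,  2.596]), 'eef_pos': array([0.535, 0.194, 0.167]), 'tcp_rot': array([ 0.91 , -0.414,  0.   , -0.   ]), 'contact_force': array([ 3.224,  2.438, -3.172]), 'wrist_torque': array([ 0.737, -0.876,  0.433]), 'opening': 0.29939628759252024}
```

View pics/b9.png

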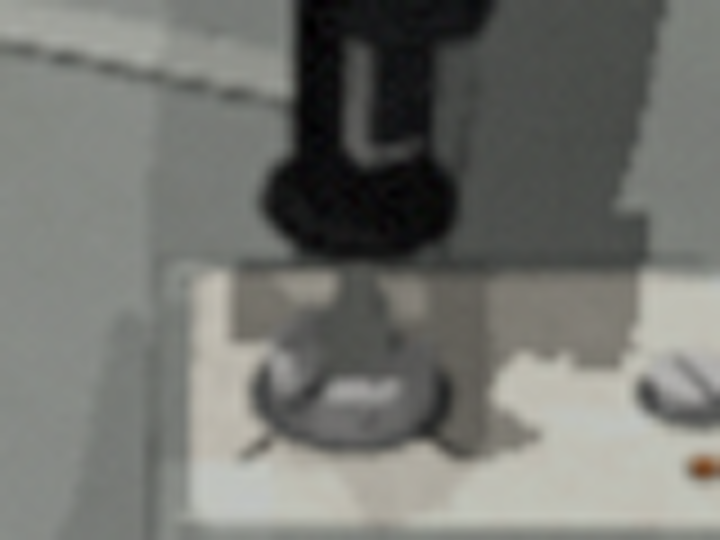

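The torque is now 0.43 N m with no more slot motion, so it's at the stop. I'll unload by backing off within the play, then lift out.

>>> send_rows(rows=[[0,0,0,0.008],[0,0,0,0.018],[0,0,0,0.028],[0,0,0,0.038],[0,0,0,0.038]])

```text
time: 14.58
eef_pos: [0.535, 0.1942, 0.1665]
tcp_rot: [0.953, -0.304, -0.0, 0.0]
contact_force: [2.4, 2.3, -1.6]
opening: 0.298
```

```bash
python3 pic.py c0 scene 300 180 380 240 9
```

```text
{'time': 14.625, 'qpos': array([ 0.17 ,  0.138,  1.909, -0.   ,  1.096,  2.359]), 'eef_pos': array([0.535, 0.194, 0.167]), 'tcp_rot': array([ 0.953, -0.304, -0.   ,  0.   ]), 'contact_force': array([ 1.347,  2.412, -1.377]), 'wrist_torque': array([ 0.522, -0.493,  0.029]), 'opening': 0.2949106265503799}
```

>>> send_rows(rows=[[0,0,0.015,0],[0,0,0.04,0],[0,0,0.08,0],[0,0,0.14,0],[0,0,0.2,0],[0,0,0.27,0],[0,0,0.34,0],[0,0,0.34,0]])

```text
time: 15.62
eef_pos: [0.5364, 0.1947, 0.2719]
tcp_rot: [0.953, -0.303, 0.003, -0.001]
contact_force: [0.3, -0.4, -2.0]
opening: 0.296
```

```bash
python3 pic.py c1 scene 270 120 400 260 5
```

```text
{'time': 15.675, 'qpos': array([ 0.17 ,  0.038,  1.818, -0.   ,  1.283,  2.357]), 'eef_pos': array([0.536, 0.195, 0.27 ]), 'tcp_rot': array([ 0.953, -0.303,  0.001, -0.001]), 'contact_force': array([-0.682, -0.241, -1.397]), 'wrist_torque': array([ 0.006, -0.002, -0.016]), 'opening': 0.2965107451398439}
```

View pics/c1.png

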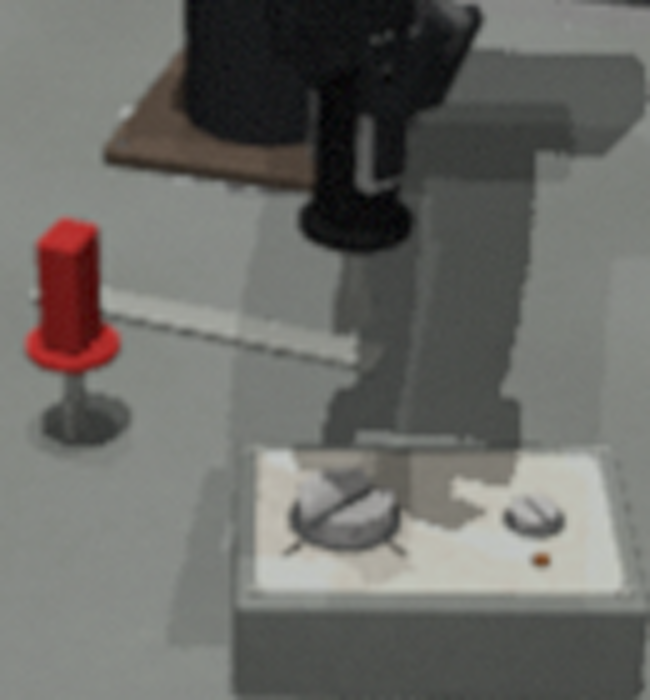

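The slot now points at the left tick (crop (290,548)). I'll carry the driver back to the stand hole.

>>> send_rows(rows=[[-0.01,-0.06,0,0.02],[-0.02,-0.13,0,0.045],[-0.03,-0.2,0,0.07],[-0.04,-0.28,0,0.095],[-0.05,-0.36,0,0.12],[-0.06,-0.44,0,0.145],[-0.07,-0.52,0,0.17],[-0.085,-0.6,0,0.195],[-0.095,-0.68,0,0.22],[-0.11,-0.76,0,0.245],[-0.12,-0.84,0,0.27],[-0.13,-0.92,0,0.295],[-0.14,-0.98,0,0.32],[-0.149,-1.0,0,0.345],[-0.149,-1.0,0,0.352],[-0.149,-1.0,0,0.352]])

```text
time: 17.68
eef_pos: [0.4899, -0.1054, 0.2673]
tcp_rot: [0.699, 0.716, -0.0, -0.001]
contact_force: [0.2, 1.0, -0.5]
opening: 0.301
```

```bash
python3 pic.py c2 top 235 140 325 215 8; python3 - <<'E'
import cv2,numpy as np
from h import *
a=cv2.imread("pics/c2_full.png"); g=cv2.cvtColor(a,cv2.COLOR_BGR2GRAY).astype(float)
c=np.array([294.8,173.4])
for R in (6,7,8):
    yy,xx=np.mgrid[0:400,0:640]
    w=np.clip(150-g,0,None)*(np.hypot(xx-c[0],yy-c[1])<R)
    m=np.array([(w*xx).sum(),(w*yy).sum()])/w.sum()
    C=np.cov(np.c_[xx.ravel(),yy.ravel()].T,aweights=w.ravel()); e,v=np.linalg.eigh(C); d=v[:,1]
    P=plane("top",[m-6*d,m,m+6*d],.070); dd=P[2]-P[0]
    print(R,m,P[1],np.degrees(np.arctan2(dd[1],dd[0])))
E
```

```text
{'time': 17.725, 'qpos': array([-0.414, -0.118,  1.974, -0.   ,  1.288, -0.438]), 'eef_pos': array([ 0.49 , -0.105,  0.267]), 'tcp_rot': array([ 0.699,  0.716, -0.   , -0.001]), 'contact_force': array([ 0.545,  0.243, -2.113]), 'wrist_torque': array([-0.014, -0.061, -0.006]), 'opening': 0.3002075232067245}
6 [294.48757498 173.30848329] [0.53513454 0.19606365 0.07      ] 150.80840234068668
7 [294.51873622 173.26965467] [0.53524084 0.19598191 0.07      ] 149.63985898185595
8 [294.50550162 173.30032362] [0.53515736 0.19601588 0.07      ] 150.0948533859902
```

View pics/c2.png

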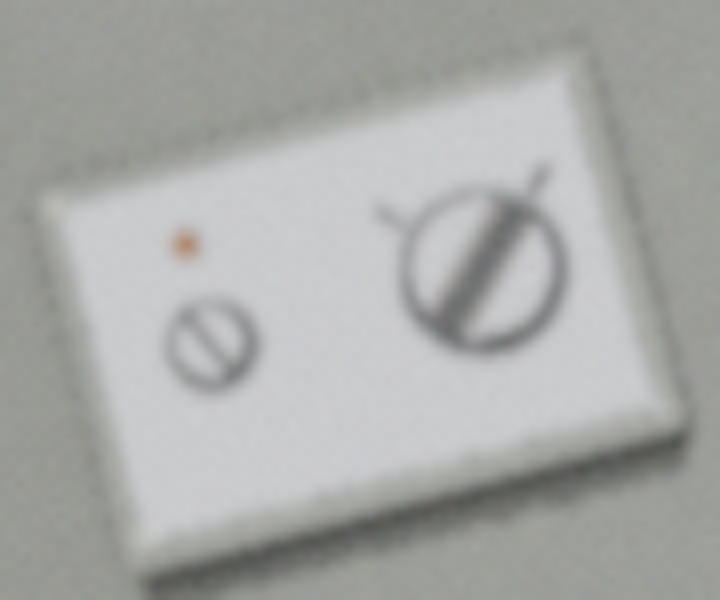

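The slot is at -30°, in line with the right tick and consistent with the stop. Next is fine alignment over the hole, then lowering.

>>> send_rows(rows=[[0.002,-0.043,0,0],[0.002,-0.043,-0.06,0],[0.002,-0.043,-0.12,0],[0.002,-0.043,-0.18,0],[0.002,-0.043,-0.18,0]])

```text
time: 18.35
eef_pos: [0.4896, -0.1176, 0.2114]
tcp_rot: [0.698, 0.716, -0.001, -0.003]
contact_force: [0.4, -0.0, -1.6]
opening: 0.294
```

```bash
python3 pic.py d1 scene 180 100 290 220 5
```

```text
{'time': 18.4, 'qpos': array([-0.437, -0.06 ,  2.022,  0.   ,  1.183, -0.463]), 'eef_pos': array([ 0.49 , -0.118,  0.213]), 'tcp_rot': array([ 0.698,  0.716, -0.   , -0.001]), 'contact_force': array([-0.563, -0.809, -0.741]), 'wrist_torque': array([-0.014,  0.018, -0.012]), 'opening': 0.2975371662044545}
```

View pics/d1.png

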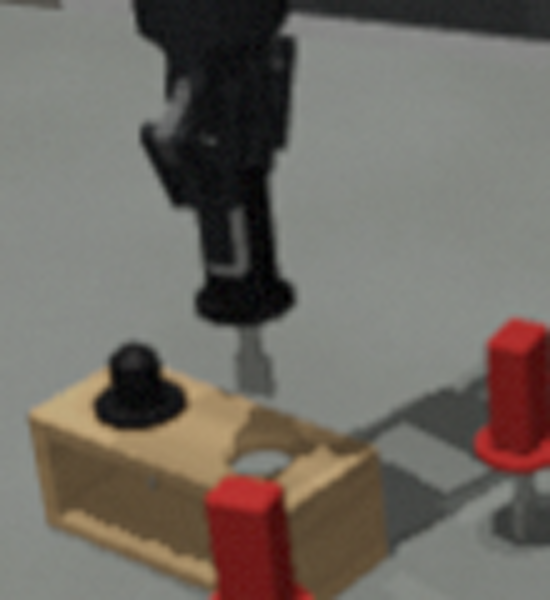

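The driver hangs straight above its hole (crop (262,462)). I'll lower it.

>>> send_rows(rows=[[0.003,-0.001,-0.04,0],[0.003,-0.001,-0.08,0],[0.003,-0.001,-0.12,0],[0.003,-0.001,-0.16,0],[0.003,-0.001,-0.2,0],[0.003,-0.001,-0.24,0],[0.003,-0.001,-0.27,0],[0.003,-0.001,-0.29,0],[0.003,-0.001,-0.29,0]])

```text
time: 19.52
eef_pos: [0.4917, -0.1186, 0.127]
tcp_rot: [0.698, 0.716, -0.0, -0.0]
contact_force: [-0.6, -0.8, -0.6]
opening: 0.299
```

>>> send_rows(rows=[[0,0,-0.005,0],[0,0,-0.01,0],[0,0,-0.015,0],[0,0,-0.015,0]])

```text
time: 20.02
eef_pos: [0.4919, -0.1187, 0.1229]
tcp_rot: [0.698, 0.716, -0.0, -0.0]
contact_force: [-1.1, 0.5, -1.2]
opening: 0.297
```

>>> send_rows(rows=[[0,0,-0.005,0],[0,0,-0.01,0],[0,0,-0.01,0],[0,0,-0.01,0]])

```text
time: 20.52
eef_pos: [0.4919, -0.1187, 0.1198]
tcp_rot: [0.698, 0.716, -0.0, -0.0]
contact_force: [-0.2, 0.2, -1.2]
opening: 0.294
```

>>> send_rows(rows=[[0,0,-0.003,0],[0,0,-0.006,0],[0,0,-0.006,0]])

```text
time: 20.9
eef_pos: [0.4922, -0.1188, 0.1198]
tcp_rot: [0.698, 0.716, -0.0, -0.0]
contact_force: [-4.0, 0.8, 8.5]
opening: 0.292
```

```bash
python3 pic.py d2 scene 180 100 290 220 5
```

```text
{'time': 20.95, 'qpos': array([-0.437,  0.064,  2.086, -0.   ,  0.993, -0.462]), 'eef_pos': array([ 0.492, -0.119,  0.12 ]), 'tcp_rot': array([ 0.698,  0.716, -0.   , -0.   ]), 'contact_force': array([-4.331,  1.258,  8.001]), 'wrist_torque': array([0.31 , 0.656, 0.014]), 'opening': 0.29340653708296816}
```

View pics/d2.png

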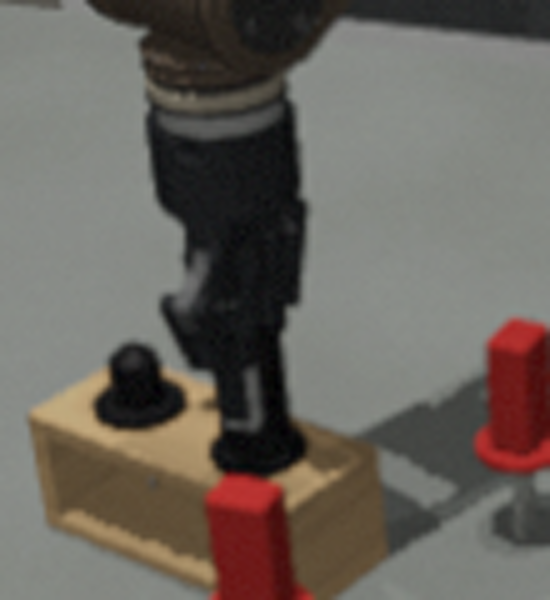

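It's in contact (8.5 N) at the original TCP height of 0.1198, so the guard is on the board. I'll release and retreat.

>>> send_rows(rows=[[0,0,0,0],[0,0,0,0],[0,0,0,0],[0,0,0,0],[0,0,0,0],[0,0,0,0],[0,0,0,0],[0,0,0,0]], jaw=0)

```text
time: 21.95
eef_pos: [0.492, -0.1187, 0.1181]
tcp_rot: [0.698, 0.716, 0.0, -0.0]
contact_force: [0.6, 1.0, 0.7]
opening: 1.003
```

>>> send_rows(rows=[[0,0,0.05,0],[0,0,0.12,0],[0,0,0.2,0],[0,0,0.3,0],[0,0,0.4,0],[0,0,0.45,0],[0,-0.1,0.45,0],[0,-0.25,0.45,0],[0,-0.4,0.45,0],[0,-0.55,0.45,0],[0,-0.7,0.45,0],[0,-0.8,0.45,0],[0,-0.8,0.45,0],[0,-0.8,0.45,0]])

```text
time: 23.7
eef_pos: [0.4918, -0.358, 0.2527]
tcp_rot: [0.698, 0.716, 0.0, -0.001]
contact_force: [0.0, -0.3, 0.1]
opening: 1.0
```

```bash
python3 pic.py e1 scene 180 130 290 240 5; python3 pic.py e2 top 375 150 480 230 7
```

```text
{'time': 23.75, 'qpos': array([-0.795,  0.138,  1.742,  0.   ,  1.262, -0.821]), 'eef_pos': array([ 0.492, -0.358,  0.253]), 'tcp_rot': array([ 0.698,  0.716,  0.   , -0.   ]), 'contact_force': array([-0.33 ,  0.069,  0.555]), 'wrist_torque': array([ 0.021, -0.007,  0.003]), 'opening': 1.0034635362433193}
{'time': 23.8, 'qpos': array([-0.795,  0.138,  1.742,  0.   ,  1.262, -0.821]), 'eef_pos': array([ 0.492, -0.358,  0.253]), 'tcp_rot': array([ 0.698,  0.716,  0.   , -0.   ]), 'contact_force': array([ 0.699, -0.074, -0.61 ]), 'wrist_torque': array([-0.017, -0.028,  0.003]), 'opening': 1.0001231171478742}
```

View pics/e1.png

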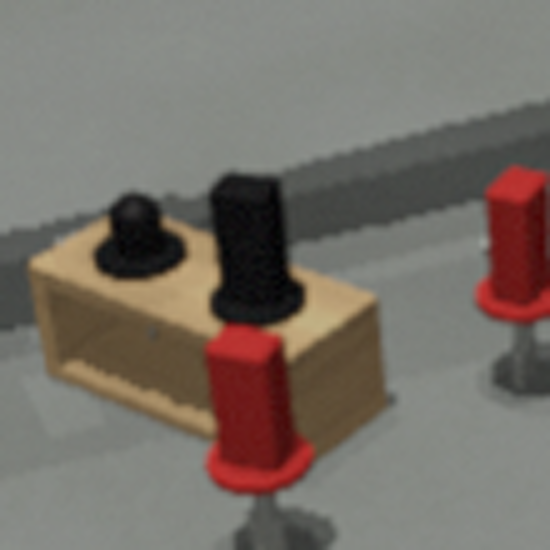

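View pics/e2.png

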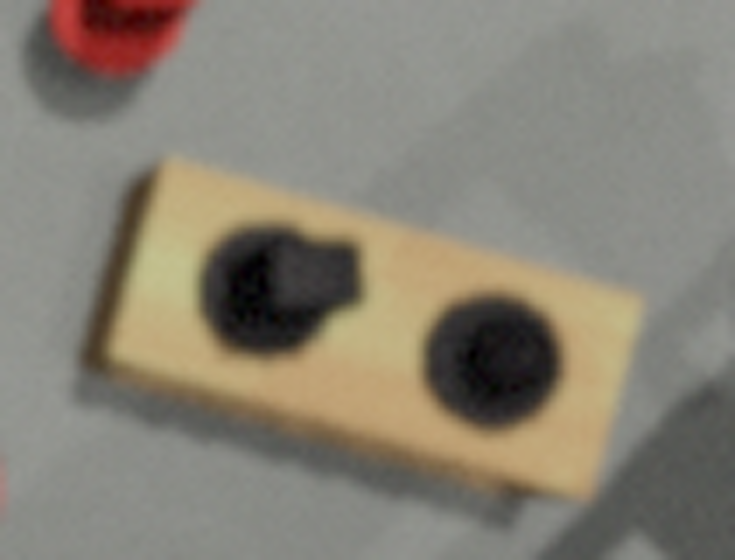

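View pics/e2_full.png

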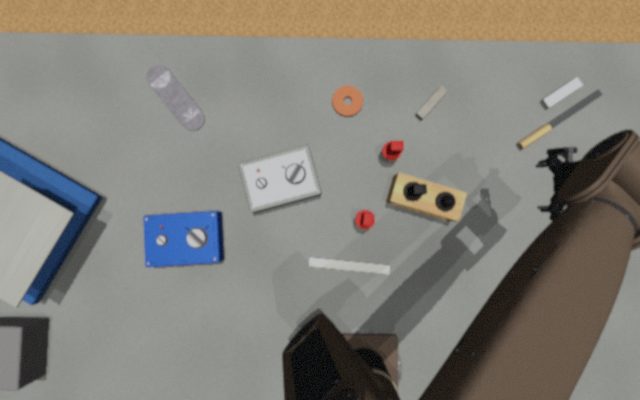

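The driver is upright with its guard flat on the board. Both views match the start pictures: handle top at about (420,189) and guard at (412.5,191.5) in the top view. The arm is clear, so I'll hand in.

```bash
python3 -c "
from plant import workorder
print(workorder.sign_off())"
```

```text
the job is handed in; nothing more can be done
None
```

The job is done and handed in at about 23.8 s of the 54 s allowed. I took the driver from the stand, set its blade in the larger selector's slot on the grey box and turned it clockwise to the stop. Then I put the driver back in the same hole, let go and moved the arm clear.

- **Selector:** The slot went from about 54° to -30° in the world frame, an 84° turn. It started roughly 5–7° off its first stop, so that is the full travel. Wrist torque rose from about 0.1 to 0.43 N m while the slot stood still. The slot lines up with the end tick, and the stop I estimated from the box yaw was -29°.
- **Driver:** It met the board with about 8.5 N at the same tool height as at pickup (0.1198 m). The last pictures show it upright with the guard flat on the board, as at the start, and the awl and red drivers look unmoved.

No check failed. The one small disagreement is about 1° between the measured slot angle and the estimated stop, which is within what the pictures can resolve. There were 2–4 N of side force on the blade during the turn, far below the limits.

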